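# Slide a crimping die set home into its rack bay

### The arm

A 7-joint arm with a two-finger parallel gripper is mounted at the origin on the work surface. World frame = base frame: x ahead of the robot, y to its left, z up, the work surface at z = 0. Lengths are in m, angles in rad, forces in N, time in s.
With the tool pointing down it reaches from about 0.425 to 0.925 m from the base axis. Payload 6.8 kg.
Tool frame: the origin (TCP) lies on the centre line of the jaws, within the pads' length; the fingertips stand 11 mm ahead of it and the grasp point (between the pads) lies 8 mm behind it (bot.tip_extent is the distance from the TCP to the fingertips, in m); z points along the fingers, y is the direction in which the jaws open and shut (so a half turn about z gives the same grasp; the last joint's range is limited). The gripper opens to 85 mm and grips with 20 to 120 N. Pads are 22 mm wide; open, the fingers measure 114 mm over their backs; the gripper's body (76 mm by 85 mm) begins 54 mm behind the grasp point. The pads swing forward as they close: fully open they stand 13 mm farther back than shut.
Start: joints at [1.211, 0.477, 0.022, 1.555, -0.011, 1.109, -0.083], TCP at [0.168, -0.654, 0.242] pointing down, gripper open.
Joint ranges: [-2.96, 2.96], [-0.34, 2.1], [-1.41, 1.46], [0.24, 2.44], [-1.37, 4.51], [0.17, 1.92], [-2.96, 2.96]. Speed limits (rad/s): [2.39, 2.39, 3.14, 3.14, 3.14, 3.14, 3.14].

### API

Orientations are given as a unit quaternion [x, y, z, w].
In Python, from cell import state, read_camera, bot, look_for, masks_of gives the robot as it stands.
- The arm moves only by the shell command python3 -m jog 'ROWS' [OPENING] [FORCE]. ROWS is JSON, a list of rows, each a list of 2 entries, a list of its own where there are three numbers: the shift along the tool's x, y, z in mm, then the turn, a rotation vector about the tool's x, y, z in degrees. A call has 1 to 12 rows; each row shifts and turns the commanded pose from where the row before left it, along the tool's axes as they then stand; what a row does not reach is not made up. A row lasts 1/8 s, in which the tool goes at most 62.5 mm and 10.7 degrees, less where a joint would pass 70% of its speed; a pose out of reach is approached as far as the arm can. A call is refused whole if a number of a shift passes 62.5 or a number of a turn 10.7, either way. A call with a gripper value outside its range is refused whole. OPENING is the opening, from 0 (shut) to 1 (fully open), set as the call begins (- or left out, the last holds). The fingers move at their own pace and stop on an object; FORCE is the grip in N (left out, the last holds). Time passes only in rows, so rows that do not move let the fingers close. It gives the time, the measured TCP pose, the force and the opening at its end, in the units of the state.
- state(): the state, without advancing time (a new reading comes with each control period).
- read_camera(name): name is "side" or "top" or "wrist"; returns a dict with "frame" (420x560x3 uint8, red, green, blue), "fx", "fy", "cx", "cy" (pixels), "k1" (the pictures are not rectified: a ray, as slopes to the right and down, at radius r is drawn at 1 + k1 r^2 times it, then the intrinsics apply), "origin" and "rotation" of the camera in the world. Camera axes: x right, y down, z forward; pixel columns grow to the right and rows downward; lengths in m; the calibration is good to about 2 mm. A picture is of the moment at which its call begins. There is no depth.
- bot.hand_in(): hands the job in, once; it reports no verdict.
Trained networks look in a picture, given as the dict that the camera call returned (one of the last four; its "shot" number tells which), for a name from the list of things; names that differ only in an ending like _2 or _b are one class to them, and where a whole thing is asked for, a point or a joint stands for the part that bears it (a point fixed in the world has none). Each returns a list of dicts, best first, with "p" (0 to 1); they miss things now and then, are a little off and sometimes report something else, mostly with a low value. They report only what shows in the picture. A call takes as long as a camera call. They do not tell look-alikes from the thing itself.
- look_for(query, picture): "rect" ([centre column, centre row, width, height] in pixels, round what is visible of it).
- masks_of(query, picture): "region" (420x560 bool, what is visible of it) and "rect" ([centre column, centre row, width, height] in pixels, round what is visible of it).
The state is a dict: "time": time; "joint_pos": joint angles; "joint_velocities": joint speeds; "effort": joint torques, N m; "ee_pos": TCP position; "eef_rot": TCP orientation; "wrist_force": force on the tool from outside, world axes, zero at the start; "torque": the same for the moment, N m; "grip_width": finger opening in m.
Only numpy, scipy, OpenCV 4.12 (cv2) and the standard library are available. Lean on these libraries where they do the work, as an engineer would, in place of code of your own. Each camera call takes 0.05 s, during which the arm holds its last target. There are 200 camera calls.

### The job

Push the die set that is standing out on the bench into the empty bay of the die rack, in between the two guide bars, until it is fully home against the back stop. Keep it flat on the bench and push only on its bottom plate, because the top half just sits loose on its pillars; leave the two parked die sets, the terminal box, the loupe and the cutters where they are.

Things in the scene. Friction and masses are not known exactly. Their poses are not given: they have to be found in the camera images.
- die: die set to put away, loose on the bench before the rack, about 0.7 kg. Bottom plate: aluminium, 90 mm along x, 84 mm along y, 20 mm high, vertical sides; slides under a few newtons. Two 12 mm pillars at x = +28, y = ±21 mm, 68 mm high. Origin: centre of its underside. The +x (pillar) end goes into the bay first; it starts within 25 degrees of that heading
- die_top: its top half, same frame as die: plate 62 x 60 x 14 mm, 46 to 60 mm above the bench, with an 18 mm shank up to 75 mm. It only rests on the pillars and slides up if taken. Seen from above it lies inside the bottom plate: 22 mm behind the -x edge, 12 mm in from each long side, 6 mm in from the +x edge
- bay: floor of the empty bay, a thin grey strip on the bench. Origin: on the bench, where the centre of the die set's underside is when fully home; x points straight into the bay, y across it. The back stop's face is at x = +45 mm; the guide bars' parallel faces at y = ±43.5 mm (87 mm gap) from x = -5 to +45 mm; their noses taper off to a 95 mm gap at the mouth, x = -25 mm
- rack: die rack bolted to the bench: four dark steel guide bars 12 mm wide, 70 mm long, 25 mm high, 99 mm apart, making three bays; one back stop 25 mm high across their far ends. Origin: on the bench, middle of the mouth line (nose tips); x points into the bays as for bay. Bay centres at y = -99, 0, +99 mm; which is empty changes. Parked die sets stick out 20 mm before the mouth
- parked_a: a parked die set in another bay, same sizes (90 x 84 mm bottom plate, 75 mm high overall), loose; origin at the centre of its underside. Leave it.
- parked_b: the other parked die set, same sizes, loose; origin at the centre of its underside. Leave it.
- terminal_box: clear plastic open box of crimp terminals, 110 x 150 x 50 mm high, loose, to the left; origin at the centre of its underside. Leave it.
- loupe: small stand magnifier, 44 mm in diameter, 45 mm high, loose, to the right; origin at the centre of its underside. Leave it.
- cutters: side cutters with red handles lying on the bench to the right, 150 mm long, 12 mm high, loose; origin on the bench under the pivot, handles reach 115 mm along its -x, jaws 36 mm along +x. Leave them.
Mind the look-alikes: they are no part of the job. Leave any turquoise look-alike of the die alone.

How it is judged:
On the way:
1. the die set's nose is in between the two guide bars, lined up with the bay (x of die in the frame of bay between -0.04 and -0.008 m and y of die in the frame of bay between -0.008 and 0.008 m).
At the end, for the whole second after the job is handed in: The die set stands flat and still in the empty bay, between its guide bars, home against the back stop within 4 mm (within 5 mm of the bay's centre line, square within 0.08 rad), and the two parked die sets are within 8 mm of where they were (x of die in the frame of bay between -0.004 and 0.004 m and y of die in the frame of bay between -0.005 and 0.005 m and angle between the x axis of die and the x axis of bay, either way round below 0.08 rad and height (world z) of die below 0.003 m and angle between die's own z axis and vertical below 0.04 rad and linear speed of die below 0.01 m/s and distance of each of parked_a, parked_b from where it was at the start of the episode below 0.008 m); the robot touches nothing.
It fails at once if the die set is lifted off the bench (more than 8 mm) (height (world z) of die above 0.008 m).
It fails at once if the die set is tipped (more than 0.15 rad) (angle between die's own z axis and vertical above 0.15 rad).
It fails at once if the loose top half is pushed, gripped or raised (more than 3 N, or 4 mm) (contact force between any of the fingers, the arm and die_top above 3 N or z of die_top in the frame of die above 0.004 m).
It fails at once if a parked die set is displaced (more than 8 mm) (distance of any of parked_a, parked_b from where it was at the start of the episode above 0.008 m).
It fails at once if the terminal box, loupe or cutters are displaced (more than 15 mm) (distance of any of terminal_box, loupe, cutters from where it was at the start of the episode above 0.015 m).
It also fails if it takes over 64 s, if anything falls off the work surface, if the arm or the gripper's body presses on something with over 40 N, if the wrist force passes 120 N, or if a joint passes its speed limit or range.

## Working session

There is one attempt and no reset: what is moved stays moved. The work goes in short steps, Python scripts to look and compute and a shell command to move; the robot and the scene stay as the last step left them, time stands still between calls to the robot, and variables do not carry over. Pictures are saved under pics/ and viewed, about 8 in all and at most 12, crops included, and the job is handed in when it is done.

```bash
mkdir -p pics; ls; cat > h.py <<'E'
import numpy as np, cv2
from cell import state, read_camera, bot, look_for, masks_of
from scipy.spatial.transform import Rotation as R
def px2w(c,px,z=0.0):
    "pixels (N,2) -> world xy on plane z"
    px=np.atleast_2d(np.float64(px))
    s=(px-[c['cx'],c['cy']])/[c['fx'],c['fy']]; u=s.copy()
    for _ in range(20): u=s/(1+c['k1']*(u**2).sum(1,keepdims=True))
    d=np.c_[u,np.ones(len(u))]@np.array(rot(c)).T; o=np.array(c['origin'])
    t=(z-o[2])/d[:,2]
    return (o+d*t[:,None])[:,:2]
def rot(c):
    r=np.array(c['rotation']); return r if r.shape==(3,3) else R.from_quat(r).as_matrix()
def w2px(c,p):
    q=(np.atleast_2d(p)-np.array(c['origin']))@rot(c); u=q[:,:2]/q[:,2:]
    u=u*(1+c['k1']*(u**2).sum(1,keepdims=True)); return u*[c['fx'],c['fy']]+[c['cx'],c['cy']]
def save(c,n): cv2.imwrite('pics/'+n,cv2.cvtColor(c['frame'],cv2.COLOR_RGB2BGR))
E
python3 - <<'E'
from h import *
c=read_camera('top'); save(c,'top1.png'); print({k:v for k,v in c.items() if k!='frame'})
for q in ['die','bay','rack','parked_a','terminal_box','loupe','cutters','die_top']:
    for r in look_for(q,c)[:4]: print(q,round(r['p'],2),np.round(r['rect']),px2w(c,r['rect'][:2]).round(3))
d=read_camera('side'); save(d,'side1.png'); print({k:v for k,v in d.items() if k!='frame'}); print(state())
E
```

```text
pics
{'fx': 408.6235037203209, 'fy': 408.6235037203209, 'cx': 271.8666568444844, 'cy': 203.28244341898247, 'k1': 0.02754488749266434, 'origin': array([ 0.43058841, -0.02952645,  0.98836112]), 'rotation': array([-0.69971305,  0.71323329, -0.02147786,  0.03519418]), 'shot': 1}
die 0.97 [276. 201.  43.  42.] [[ 0.515 -0.022]]
die 0.96 [362. 264.  51.  53.] [[ 0.361 -0.224]]
die 0.92 [266. 265.  46.  49.] [[0.361 0.005]]
die 0.59 [243. 149.  38.  45.] [[0.644 0.057]]
bay 0.88 [324. 147.  18.  26.] [[ 0.645 -0.14 ]]
rack 0.9 [284. 138. 128.  46.] [[ 0.67  -0.045]]
parked_a 0.81 [284. 150.  33.  39.] [[ 0.641 -0.044]]
terminal_box 0.87 [ 96. 181.  84.  63.] [[0.574 0.419]]
loupe 0.86 [409. 218.  26.  14.] [[ 0.468 -0.34 ]]
loupe 0.44 [243. 150.  36.  44.] [[0.643 0.057]]
cutters 0.64 [463. 159.  66.  36.] [[ 0.608 -0.473]]
cutters 0.6 [ 99. 182.  81.  61.] [[0.571 0.412]]
die_top 0.69 [370. 266.  35.  36.] [[ 0.356 -0.241]]
die_top 0.68 [273. 198.  31.  26.] [[ 0.522 -0.015]]
die_top 0.56 [266. 272.  32.  31.] [[0.345 0.007]]
{'fx': 539.2094073458087, 'fy': 539.2094073458087, 'cx': 279.668
[... 216 characters left out ...]
': 0.5, 'joint_pos': array([ 1.21087639,  0.47701381,  0.02239246,  1.55543147, -0.01148412,
        1.10933531, -0.08311055]), 'joint_velocities': array([ 0.00025853, -0.00137122,  0.00029744, -0.00167595,  0.00088396,
       -0.00015972, -0.00116416]), 'effort': array([-1.09247620e-03, -5.95799768e+01,  1.60497889e+00, -2.81288660e+01,
        1.24931481e-02,  2.48044002e-03,  3.27939404e-05]), 'ee_pos': array([ 0.16818874, -0.6536984 ,  0.24228518]), 'eef_rot': array([ 9.92084949e-01,  1.25568520e-01, -5.07297343e-06, -2.92796649e-05]), 'wrist_force': array([-1.61709246, -0.1050241 , -0.56247928]), 'torque': array([-0.04089799, -0.02669857, -0.00437365]), 'grip_width': 0.0855285311042327}
```

```bash
python3 - <<'E'
import cv2
a=cv2.imread('pics/top1.png'); cv2.imwrite('pics/top1c.png',cv2.resize(a[90:310,200:466],None,fx=3,fy=2.7*1.0,interpolation=cv2.INTER_CUBIC) if 0 else cv2.resize(a[100:300,200:460],None,fx=3,fy=3,interpolation=cv2.INTER_CUBIC))
E
```

```text
(no output)
```

View pics/top1c.png

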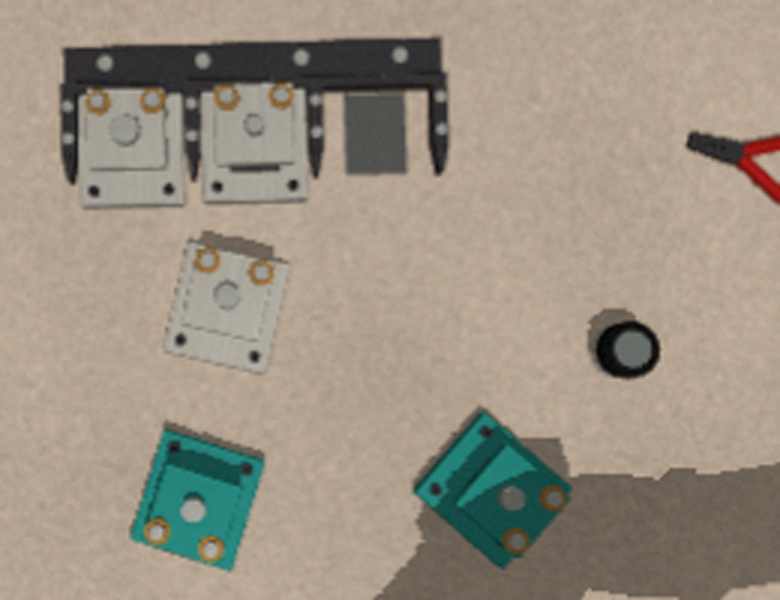

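View pics/side1.png

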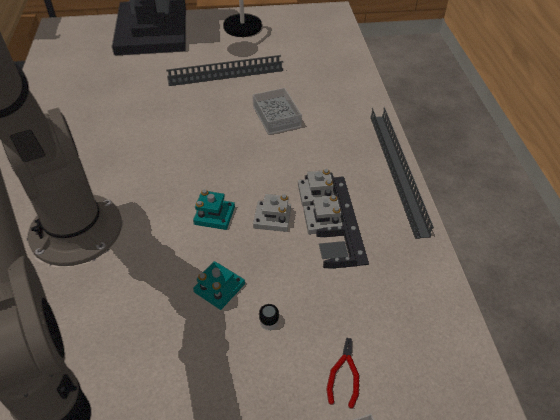

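Candidates for the die: silver at px (276,201), teal at (266,265) and teal at (362,264). The silver one fits: it stands loose before the rack with its pillars towards the bays, while the teal ones are the look-alikes. The silver ones at (243,149) and (284,150) are parked. The enlarged crop confirms this. The empty bay is the rightmost one, with its strip at px (325,145).

```bash
cat >> h.py <<'E'
def die_pose(c,near,h=0.02):
    best=min((m for m in masks_of('die',c) if m['p']>.4),key=lambda m:np.hypot(*(px2w(c,m['rect'][:2],h)[0]-near)))
    reg=best['region'].astype(np.uint8); cn=max(cv2.findContours(reg,0,1)[0],key=cv2.contourArea)[:,0,:]
    w=px2w(c,cn,h); (x,y),s,a=cv2.minAreaRect(np.float32(w*1000))
    a=(a+45)%90-45
    return np.array([x,y]).round(1),np.round(s,1),round(a,2),best['p']
E
python3 - <<'E'
from h import *
print(bot.tip_extent,[a for a in dir(bot) if a[0]!='_'])
c=read_camera('top')
print('die',die_pose(c,[.515,-.022]))
t=np.array([[70,183],[193,180],[317,177],[440,174]])/3+[200,100]-.33
w=px2w(c,t,.025); print('tips',w.round(4), w.mean(0))
d=w[3]-w[0]; d/=np.hypot(*d); ax=np.array([-d[1],d[0]]); print('bay x dir',ax,np.degrees(np.arctan2(ax[1],ax[0])),'spacing',np.hypot(*(w[3]-w[0]))/3)
o=w.mean(0)+d*.099; print('bay origin',o+ax*.025)
m=masks_of('bay',c)[0]['region'].astype(np.uint8); cn=max(cv2.findContours(m,0,1)[0],key=cv2.contourArea)[:,0,:]
print('strip',cv2.minAreaRect(np.float32(px2w(c,cn)*1000)))
for q in [[.36,.005],[.36,-.22]]: print('teal',die_pose(c,q))
s=state(); print(R.from_quat(s['eef_rot']).as_matrix().round(3))
E
```

```text
0.011 ['MotionError', 'hand_in', 'tip_extent']
die (array([511.2, -18.2]), array([84.1, 92.9]), -13.49, 0.8)
tips [[ 0.6126  0.1034]
 [ 0.6129  0.0053]
 [ 0.6131 -0.0932]
 [ 0.6133 -0.1904]] [ 0.61300503 -0.04372766]
bay x dir [0.99999743 0.00226782] 0.12993649108463373 spacing 0.09792275402668431
bay origin [ 0.63822948 -0.14267071]
strip ((650.6966552734375, -141.23423767089844), (48.84381866455078, 64.50800323486328), 88.57335662841797)
teal (array([360.2,   7.1]), array([82.9, 90.7]), -18.44, 0.97)
teal (array([ 363.6, -224.5]), array([97.1, 85.5]), -42.16, 0.98)
[[ 0.968  0.249  0.   ]
 [ 0.249 -0.968 -0.   ]
 [ 0.     0.    -1.   ]]
```

```bash
python3 -m jog '[[[50,-26.5,0],[0,0,0]],[[50,-26.5,0],[0,0,0]],[[50,-26.5,0],[0,0,0]],[[50,-26.5,0],[0,0,0]],[[50,-26.5,0],[0,0,0]],[[50,-26.5,0],[0,0,0]],[[50,-26.5,0],[0,0,0]],[[50,-26.5,0],[0,0,0]]]' 0.55 30
python3 -m jog '[[[12.5,-37.8,0],[0,0,0]],[[12.5,-37.8,0],[0,0,0]],[[12.5,-37.8,0],[0,0,0]],[[12.5,-37.8,0],[0,0,0]],[[12.5,-37.8,0],[0,0,0]],[[12.5,-37.8,0],[0,0,0]],[[12.5,-37.8,0],[0,0,0]],[[12.5,-37.8,0],[0,0,0]],[[12.5,-37.8,0],[0,0,0]],[[12.5,-37.8,0],[0,0,0]],[[0,0,0],[0,0,0]]]'
python3 -m jog '[[[0,0,0],[0,0,-10.3]],[[0,0,0],[0,0,-10.3]],[[0,0,0],[0,0,-10.3]],[[0,0,0],[0,0,-10.3]],[[0,0,0],[0,0,-10.3]],[[0,0,0],[0,0,-10.3]],[[0,0,0],[0,0,0]]]'
python3 -c "
from h import *
s=state();print(s['ee_pos'],s['joint_pos'].round(2),s['time'],R.from_quat(s['eef_rot']).as_matrix().round(3))"
```

```text
time: 1.75
ee_pos: [0.504, -0.3475, 0.2426]
eef_rot: [0.992, 0.125, 0.0, 0.0]
wrist_force: [0.6, -0.7, 0.6]
grip_width: 0.0469
time: 3.12
ee_pos: [0.5297, 0.0524, 0.2427]
eef_rot: [0.992, 0.129, 0.0, -0.001]
wrist_force: [-0.2, -0.4, 0.6]
grip_width: 0.0468
time: 4.0
ee_pos: [0.5297, 0.0472, 0.2423]
eef_rot: [0.788, 0.616, -0.0, 0.0]
wrist_force: [-0.3, 0.2, 0.1]
grip_width: 0.0467
[0.52967368 0.04719389 0.24226212] [ 0.22  0.28 -0.51  1.87  0.16  1.03 -0.6 ] 4.0 [[ 0.241  0.97  -0.   ]
 [ 0.97  -0.241 -0.   ]
 [-0.    -0.    -1.   ]]
```

```bash
python3 -m jog '[[[0,0,45],[0,0,0]],[[0,0,45],[0,0,0]],[[0,0,45],[0,0,0]],[[0,0,45],[0,0,0]],[[0,0,24],[0,0,0]],[[0,0,10],[0,0,0]],[[0,0,10],[0,0,0]],[[0,0,0],[0,0,0]]]'
python3 - <<'E'
from h import *
c=read_camera('top'); d=read_camera('side'); print('die',die_pose(c,[.511,-.018])); s=state(); print(s['ee_pos'],s['wrist_force'])
a=cv2.resize(c['frame'][100:300,200:400],(600,600)); b=cv2.resize(d['frame'][110:310,180:380],(600,600))
cv2.imwrite('pics/p3.png',cv2.cvtColor(np.hstack([cv2.resize(a,(400,400)),cv2.resize(b,(400,400))]),cv2.COLOR_RGB2BGR))
E
```

```text
time: 5.0
ee_pos: [0.5299, 0.0483, 0.0184]
eef_rot: [0.787, 0.617, 0.0, 0.0]
wrist_force: [-0.3, -0.2, -0.5]
grip_width: 0.0472
die (array([537.2, -49.2]), array([70.1, 36.9]), 37.36, 0.51)
[0.53030028 0.04850372 0.01913208] [ 0.73895911 -0.25700296 -0.47626685]
```

View pics/p3.png

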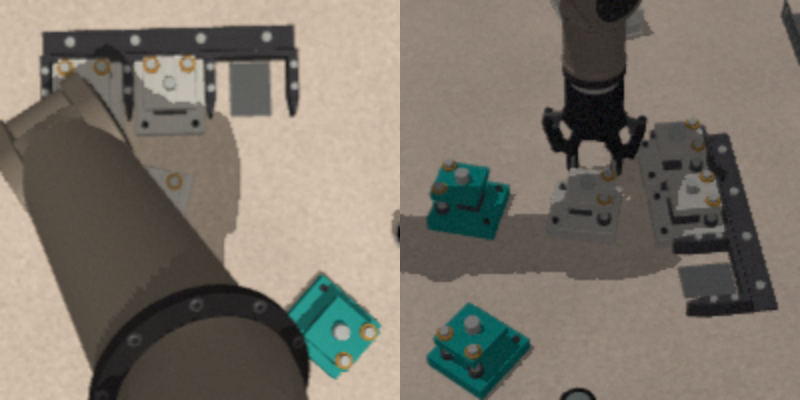

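```bash
python3 -m jog '[[[-8,0,0],[0,0,0]],[[-8,0,0],[0,0,0]],[[-8,0,0],[0,0,-2]],[[-8,0,0],[0,0,-2]],[[-8,0,0],[0,0,-2]],[[-8,0,0],[0,0,-2]],[[-8,0,0],[0,0,-2]],[[-8,0,0],[0,0,-2]],[[-8,0,0],[0,0,-1.9]],[[-8,0,0],[0,0,0]],[[-8,0,0],[0,0,0]],[[0,0,0],[0,0,0]]]'
python3 - <<'E'
from h import *
d=read_camera('side'); print('die',die_pose(d,[.511,-.05])); s=state(); print(s['ee_pos'],s['wrist_force'])
cv2.imwrite('pics/p4.png',cv2.cvtColor(cv2.resize(d['frame'][110:310,180:380],(600,600)),cv2.COLOR_RGB2BGR))
E
```

```text
time: 6.65
ee_pos: [0.5183, -0.0399, 0.0183]
eef_rot: [0.707, 0.707, -0.0, 0.0]
wrist_force: [0.4, -0.5, 0.1]
grip_width: 0.0469
die (array([513.1, -86.7]), array([ 90.4, 124.4]), 0.5, 0.79)
[ 0.51797773 -0.03961951  0.01814245] [-0.11907339 -0.30549675  0.08658367]
```

View pics/p4.png

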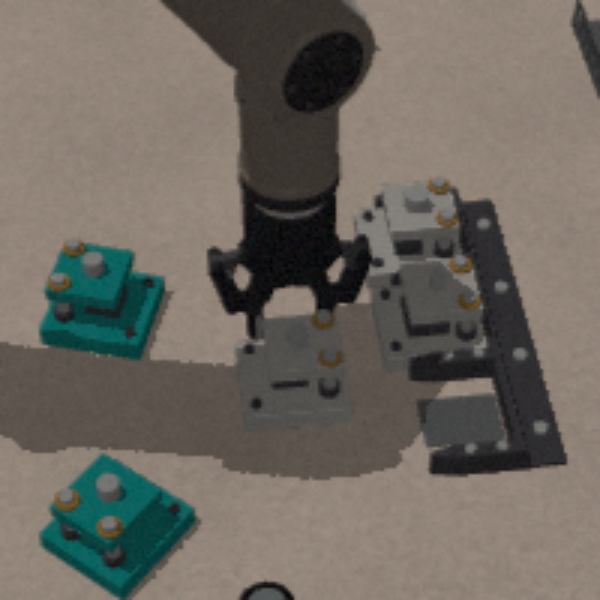

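```bash
python3 -m jog '[[[-8,0,0],[0,0,0]],[[-8,0,0],[0,0,0]],[[-8,0,0],[0,0,0]],[[-8,0,0],[0,0,0]],[[-8,0,0],[0,0,0]],[[-5,0,0],[0,0,0]],[[-2,0,0],[0,0,0]],[[0,0,0],[0,0,0]],[[20,0,0],[0,0,0]],[[20,0,0],[0,0,0]],[[0,0,-50],[0,0,0]],[[0,0,-50],[0,0,0]]]'
python3 -m jog '[[[40,0,-40],[0,0,0]],[[60,0,0],[0,0,0]],[[60,0,0],[0,0,0]],[[60,0,0],[0,0,0]],[[0,0,0],[0,0,0]]]'
python3 - <<'E'
from h import *
c=read_camera('top'); print('die',die_pose(c,[.515,-.14]));print(state()['ee_pos'])
m=masks_of('bay',c)[0]['region'].astype(np.uint8); cn=max(cv2.findContours(m,0,1)[0],key=cv2.contourArea)[:,0,:]
print('strip',cv2.minAreaRect(np.float32(px2w(c,cn)*1000)))
cv2.imwrite('pics/p5.png',cv2.cvtColor(cv2.resize(c['frame'][100:250,200:400],(800,600),interpolation=cv2.INTER_CUBIC),cv2.COLOR_RGB2BGR))
E
```

```text
time: 8.25
ee_pos: [0.5179, -0.0455, 0.1192]
eef_rot: [0.706, 0.708, -0.001, -0.0]
wrist_force: [1.8, -0.6, -0.7]
grip_width: 0.0472
time: 8.88
ee_pos: [0.5171, 0.1807, 0.1591]
eef_rot: [0.703, 0.711, 0.002, -0.001]
wrist_force: [-0.5, 0.8, 0.2]
grip_width: 0.0471
die (array([ 516.5, -136.4]), array([87.1, 90.5]), -1.09, 0.57)
[0.51778129 0.17450028 0.15824862]
strip ((650.6959228515625, -141.26400756835938), (48.88630294799805, 64.50900268554688), 88.57170104980469)
```

View pics/p5.png

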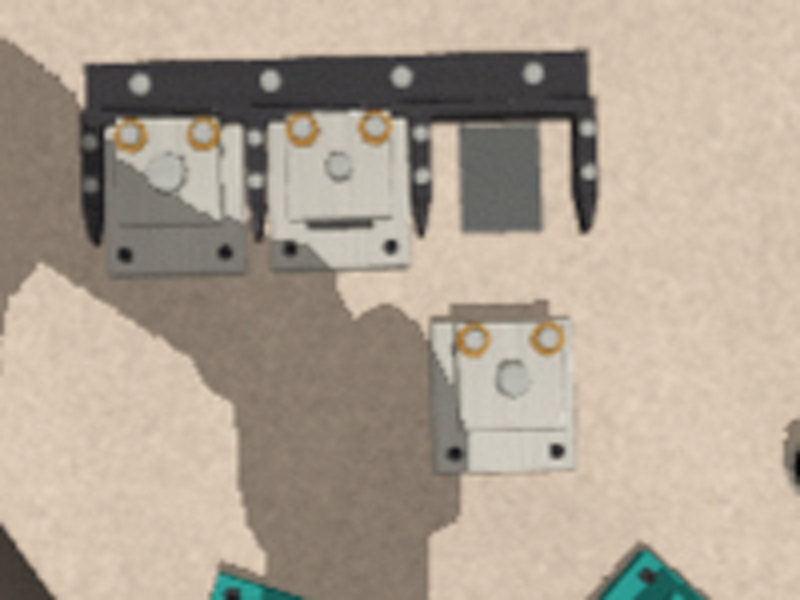

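```bash
python3 - <<'E'
from h import *
c=read_camera('top')
f=lambda p,z: (px2w(c,np.array(p)/4+[200,100]-.375,z)*1000).round(1)
print('corners (bl,br,tr,tl)',f([[433,473],[575,470],[571,318],[431,321]],.02),f([[433,473],[575,470],[571,318],[431,321]],.02).mean(0))
print('tips',f([[96,244],[259,241],[421,237],[586,233]],.025))
print('bar mid at rear screws',f([[422,133],[588,129]],.025))
print('strip corners',f([[460,126],[541,126],[541,231],[460,231]],0))
E
```

```text
corners (bl,br,tr,tl) [[ 472.2  -96. ]
 [ 472.4 -179.7]
 [ 562.9 -180.2]
 [ 562.9  -97.1]] [ 517.6  -138.25]
tips [[ 612.7  101.9]
 [ 612.4    4.4]
 [ 612.7  -92.1]
 [ 612.8 -189.9]]
bar mid at rear screws [[ 675.5  -94.2]
 [ 675.5 -193. ]]
strip corners [[ 685.7 -119.2]
 [ 684.5 -168.7]
 [ 619.4 -166.8]
 [ 620.6 -117.6]]
```

```bash
python3 -m jog '[[[-52.2,-11.8,0],[0,0,0]],[[-52.2,-11.8,0],[0,0,0]],[[-52.2,-11.8,0],[0,0,0]],[[-52.2,-11.8,0],[0,0,0]],[[-52.2,-11.8,0],[0,0,0]],[[-52.2,-11.8,0],[0,0,0]],[[0,0,0],[0,0,0]]]'
python3 -m jog '[[[0,0,0],[0,0,10.1]],[[0,0,0],[0,0,10.1]],[[0,0,0],[0,0,10.1]],[[0,0,0],[0,0,10.1]],[[0,0,0],[0,0,10.1]],[[0,0,0],[0,0,10.1]],[[0,0,0],[0,0,10.1]],[[0,0,0],[0,0,10.1]],[[0,0,0],[0,0,10.1]],[[0,0,0],[0,0,0]]]'
python3 -c "
from h import *
s=state();print(s['ee_pos'],s['joint_pos'].round(2),s['time'],R.from_quat(s['eef_rot']).as_matrix().round(3))"
```

```text
time: 9.95
ee_pos: [0.4453, -0.1452, 0.158]
eef_rot: [0.71, 0.704, -0.001, 0.0]
wrist_force: [-0.6, 0.6, 0.6]
grip_width: 0.0469
time: 11.2
ee_pos: [0.4475, -0.1389, 0.1584]
eef_rot: [1.0, -0.006, -0.0, 0.0]
wrist_force: [0.5, -0.6, -0.3]
grip_width: 0.0469
[ 0.44749025 -0.1388752   0.15836063] [ 0.39  0.26 -0.26  2.1   0.1   0.79 -1.51] 11.2 [[ 1.    -0.013 -0.   ]
 [-0.013 -1.    -0.   ]
 [-0.     0.    -1.   ]]
```

```bash
python3 -m jog '[[[0,0,45],[0,0,0]],[[0,0,45],[0,0,0]],[[0,0,35],[0,0,0]],[[0,0,15],[0,0,0]],[[0,0,0],[0,0,0]],[[6,0,0],[0,0,0]],[[6,0,0],[0,0,0]],[[6,0,0],[0,0,0]]]'
python3 -m jog '[[[8,0.1,0],[0,0,0]],[[8,0.1,0],[0,0,0]],[[8,0.1,0],[0,0,0]],[[8,0.1,0],[0,0,0]],[[8,0.1,0],[0,0,0]],[[8,0.1,0],[0,0,0]],[[8,0.1,0],[0,0,0]],[[8,0.1,0],[0,0,0]],[[8,0.1,0],[0,0,0]],[[8,0.1,0],[0,0,0]],[[0,0,0],[0,0,0]]]'
python3 - <<'E'
from h import *
d=read_camera('side'); c=read_camera('top'); s=state(); print(s['ee_pos'],s['wrist_force'])
a=cv2.resize(d['frame'][160:300,260:400],(400,400)); b=cv2.resize(c['frame'][100:240,240:380],(400,400))
cv2.imwrite('pics/p6.png',cv2.cvtColor(np.hstack([a,b]),cv2.COLOR_RGB2BGR))
E
```

```text
time: 12.2
ee_pos: [0.4646, -0.1392, 0.0188]
eef_rot: [1.0, -0.007, -0.001, 0.0]
wrist_force: [-5.3, -0.3, 5.1]
grip_width: 0.0468
time: 13.58
ee_pos: [0.5462, -0.1412, 0.0187]
eef_rot: [1.0, -0.007, 0.0, 0.0]
wrist_force: [-0.1, -0.7, 0.9]
grip_width: 0.047
[ 0.54619077 -0.14124224  0.01870234] [-0.4795393  -0.94528155 -0.52386614]
```

View pics/p6.png

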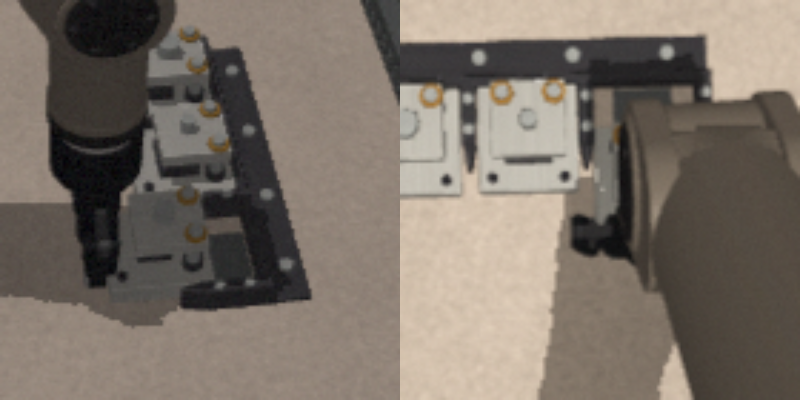

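```bash
python3 -m jog '[[[4,0.1,0],[0,0,0]],[[4,0.1,0],[0,0,0]],[[4,0.1,0],[0,0,0]],[[4,0.1,0],[0,0,0]],[[0,0,0],[0,0,0]]]'
python3 -m jog '[[[4,0.1,0],[0,0,0]],[[4,0.1,0],[0,0,0]],[[3,0,0],[0,0,0]],[[0,0,0],[0,0,0]]]'
python3 - <<'E'
from h import *
d=read_camera('side'); s=state(); print(s['ee_pos'],s['wrist_force'])
cv2.imwrite('pics/p7.png',cv2.cvtColor(cv2.resize(d['frame'][160:300,260:400],(600,600)),cv2.COLOR_RGB2BGR))
E
```

```text
time: 14.3
ee_pos: [0.5611, -0.1418, 0.0182]
eef_rot: [1.0, -0.007, -0.001, 0.0]
wrist_force: [-4.0, -0.5, 1.1]
grip_width: 0.0468
time: 14.8
ee_pos: [0.5732, -0.1421, 0.0182]
eef_rot: [1.0, -0.007, 0.0, -0.0]
wrist_force: [-2.2, -0.7, -1.6]
grip_width: 0.0468
[ 0.57319638 -0.14206469  0.01825581] [-2.07208327 -0.33445449 -1.61705776]
```

View pics/p7.png

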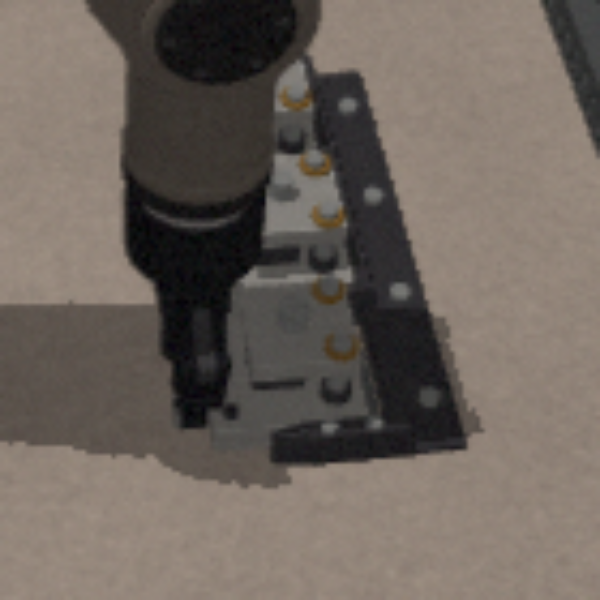

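```bash
python3 -m jog '[[[2,0,0],[0,0,0]],[[2,0,0],[0,0,0]],[[2,0,0],[0,0,0]],[[0,0,0],[0,0,0]]]'
python3 -m jog '[[[1,0,0],[0,0,0]],[[1,0,0],[0,0,0]],[[0,0,0],[0,0,0]]]'
python3 -m jog '[[[1,0,0],[0,0,0]],[[1,0,0],[0,0,0]],[[0,0,0],[0,0,0]]]'
```

```text
time: 15.35
ee_pos: [0.5793, -0.1421, 0.0183]
eef_rot: [1.0, -0.007, 0.0, -0.0]
wrist_force: [-1.5, 0.1, -2.1]
grip_width: 0.0473
time: 15.72
ee_pos: [0.5809, -0.1422, 0.0183]
eef_rot: [1.0, -0.007, 0.0, 0.0]
wrist_force: [-2.2, 0.2, -1.6]
grip_width: 0.0468
time: 16.1
ee_pos: [0.583, -0.1422, 0.0183]
eef_rot: [1.0, -0.007, 0.0, 0.0]
wrist_force: [-2.4, 0.1, -1.0]
grip_width: 0.0469
```

```bash
for i in 1; do python3 -m jog '[[[1,0,0],[0,0,0]],[[1,0,0],[0,0,0]],[[0,0,0],[0,0,0]]]'; done
python3 -m jog '[[[1,0,0],[0,0,0]],[[0,0,0],[0,0,0]]]'
```

```text
time: 16.48
ee_pos: [0.5837, -0.1423, 0.0183]
eef_rot: [1.0, -0.007, -0.001, 0.0]
wrist_force: [-6.3, 0.5, 3.3]
grip_width: 0.0472
time: 16.73
ee_pos: [0.5837, -0.1423, 0.0182]
eef_rot: [1.0, -0.007, -0.002, 0.0]
wrist_force: [-9.7, 1.1, 5.9]
grip_width: 0.0473
```

```bash
python3 -m jog '[[[2,0,0],[0,0,0]],[[0,0,0],[0,0,0]]]'
python3 -m jog '[[[-4,0,0],[0,0,0]],[[-15,0,0],[0,0,0]],[[-25,0,0],[0,0,0]],[[-25,0,0],[0,0,0]],[[0,0,-45],[0,0,0]],[[0,0,-45],[0,0,0]],[[0,0,-45],[0,0,0]],[[0,-60,0],[0,0,0]],[[0,-60,0],[0,0,0]],[[0,-60,0],[0,0,0]],[[0,-60,0],[0,0,0]],[[0,0,0],[0,0,0]]]'
python3 - <<'E'
from h import *
c=read_camera('top'); print('die',die_pose(c,[.638,-.14]));print(state()['ee_pos'])
for q in [[.64,.05],[.64,-.045]]: print('parked',die_pose(c,q))
cv2.imwrite('pics/p8.png',cv2.cvtColor(cv2.resize(c['frame'][100:250,200:400],(800,600),interpolation=cv2.INTER_CUBIC),cv2.COLOR_RGB2BGR))
E
```

```text
time: 16.98
ee_pos: [0.5838, -0.1423, 0.0179]
eef_rot: [1.0, -0.007, -0.004, 0.0]
wrist_force: [-13.7, 0.8, 8.9]
grip_width: 0.0465
time: 18.48
ee_pos: [0.5219, 0.1052, 0.1542]
eef_rot: [1.0, -0.002, 0.002, -0.002]
wrist_force: [-1.2, -0.5, -0.5]
grip_width: 0.0473
die (array([ 641.5, -138.9]), array([86.2, 97.2]), -1.39, 0.83)
[0.5220891  0.09902691 0.15357952]
parked (array([ 641.5, -138.9]), array([86.2, 97.2]), -1.39, 0.83)
parked (array([ 641.5, -138.9]), array([86.2, 97.2]), -1.39, 0.83)
```

View pics/p8.png

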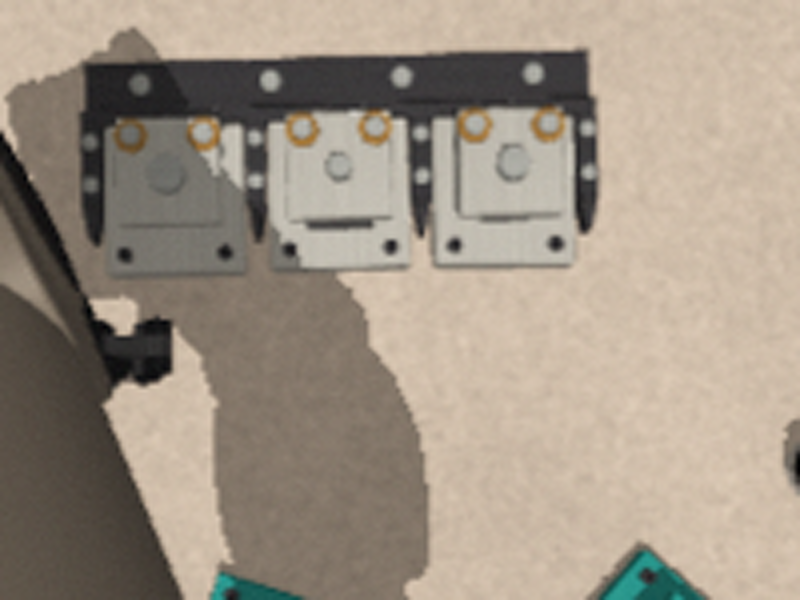

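The die's rear edge is at row 266, against 269 and 273 for the parked sets. That matches the rack's slope in the picture (nose tips at rows 233 to 244), so it is home and square. The parked sets are on the same pixels as before, and the gripper is clear.

```bash
python3 -c "
from h import *
print(bot.hand_in())"
```

```text
the job is handed in; nothing more can be done
None
```

The silver die set is in the empty right-hand bay, home against the back stop, and the job is handed in at about 18.5 s on the robot's clock. No verdict was reported.

I pushed only on the bottom plate with the two fingertips. First I pushed its long side to square it and bring it in front of the bay, then its rear face to run it in between the guide bars.

**Last checks:**
- **Home:** at the end the tool stopped at x = 0.584 m while the push force rose from about 2 N to about 14 N. The last top picture shows the die's rear edge in line with the parked sets and the die square between the bars.
- **Other items:** the two parked sets show at the same pixels as before. I never moved the tool near the terminal box, loupe or cutters, but I did not measure them again.
- **Robot:** the gripper was lifted clear and backed off before hand-in.

**Disagreements:**
- **Final mask fit:** it gave a 97 x 86 mm outline centred about 3 mm from the estimated bay origin in x and y. I put that down to the mask picking up the upper half and side faces, and relied on the force and the picture instead.
- **Parked sets:** the network's check of them returned the die itself, so I compared them by eye only.
- **Bay heading:** my estimates from the picture differed by about 2 degrees. I pushed at a middle value of about -1.5 degrees.

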